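# Rake a dropped spacer out from under the circuit-board carrier

## Task

A small steel spacer has slipped under the low circuit-board carrier and lies along its back wall, where it could short the boards. Take the hooked rake, whose length nobody has measured, by its wooden grip, feel your way with the foot lightly along the back wall so that it slips in behind the spacer, and drag the spacer out through the open side until it lies flat on the bench wholly clear of the carrier. Then leave the rake lying flat on the bench, out from under the carrier; press on the carrier only very lightly, do not touch it with the robot itself, and leave the other things where they are.

Things in the scene. Friction and masses are not known exactly. Their poses are not given: they have to be found in the camera images.
- carrier: Low fixed carrier: 6 mm aluminium walls in a U under a 4 mm clear deck (top 32 mm above the bench) with copper circuit boards on it, reaching 50 mm. Its open side faces its -x; y runs along the back wall. Origin: on the bench under the middle of the inner space, which is 130 mm deep (x -65 to 65), 220 mm wide (y -110 to 110) and 28 mm high; outside 136 x 232 mm. It does not give
- carrier_mouth (a point): Middle of the carrier's open edge, at bench height (x = -65, y = 0 of the carrier); deck and side walls end here
- carrier_back (a point): Foot of the back wall's inner face, at its middle (x = 65, y = 0 of the carrier). The boards are delicate: press the rake on the carrier with only a few newtons (10 is too much)
- rake: Flat steel rake, 170 g, lying on the bench: a bar 16 mm wide, 6 mm thick, along its x, clamped in a shoe (40 x 24 x 8 mm) under an upright wooden grip 30 (x) x 18 (y) mm, 8 to 66 mm above its underside. Origin: on the underside below the middle of the grip. The bar's length was set by hand: from the origin to its far end it is 177 to 193 mm, not measured, and firmly locked
- rake_grip (a point): Middle of the rake's wooden grip, 40 mm above the underside, over the rake's origin. At the bar's far end a foot goes off to +y: 8 mm thick along x from the bar's side (y = 8) to y = 30, then tapering on its front side to a toe 3 mm thick at y = 48; its back face is flat and is the far end of the rake. A spacer in the corner of bar and foot follows when the rake is pulled along its -x
- spacer: Square steel spacer, 12 x 12 mm, 26 mm long (its y), about 30 g, lying flat along the carrier's back wall, 1.5 to 2.5 mm off it, its middle 15 mm to -y to 75 mm to +y of the carrier's middle. Its ends are bevelled 2.5 mm over the last 6 mm, so the toe, swept to +y with its back face against the wall, slips in behind; farther from the wall it only shoves it along. Origin: centre of its underside
- screwdriver: Screwdriver lying on the bench at the right; leave it
- dish: White ceramic dish, 84 mm across and 30 mm high; leave it
- spool: Grey spool, 52 mm across and 40 mm high; leave it
- flux: Brown glass jar, 44 mm across and 90 mm high; leave it
- heatsink: Finned aluminium heat sink, 50 x 60 x 32 mm; leave it
- meter: Grey hand-held multimeter lying on its back, 90 x 160 x 34 mm; leave it
- transformer: Small transformer, 42 x 56 x 44 mm; leave it
There are look-alikes about, which are no part of the job. Several things have the shape of the rake; the one meant has the colours described above.

How it is judged:
On the way, in this order (a step that is already met when the one before it is completed fails the run):
1. the rake's foot is in under the carrier, by the back wall (x of rake in the frame of carrier between -0.135 and -0.1 m and y of rake in the frame of carrier between -0.11 and 0.11 m and height (world z) of rake below 0.02 m), for 0.2 s.
2. the spacer has been dragged out through the open side (x of spacer in the frame of carrier below -0.081 m), for 0.2 s.
At the end, for the whole second after the job is handed in: The spacer lies flat and still on the bench in front of the carrier's open side, its centre at least 16 mm out from the open edge (so wholly clear); the rake lies flat and still on the bench, pulled out from under the carrier (its origin at least 178 mm out from the open edge) (x of spacer in the frame of carrier below -0.081 m and angle between spacer's own z axis and vertical below 0.15 rad and height (world z) of spacer below 0.004 m and linear speed of each of spacer, rake below 0.01 m/s and angle between rake's own z axis and vertical below 0.1 rad and height (world z) of rake below 0.005 m and x of rake in the frame of carrier below -0.243 m); the robot touches nothing.
It fails at once if the rake presses on the carrier with more than 10 N (contact force between rake and carrier above 10 N).
It fails at once if the robot itself touches the carrier (contact force between any of the fingers, the arm and carrier above 2 N).
It fails at once if another thing on the bench is moved by more than 15 mm (distance of any of screwdriver, dish, spool, flux, heatsink, meter, transformer from where it was at the start of the episode above 0.015 m).
It also fails if it takes over 61 s, if anything falls off the work surface, if the arm or the gripper's body presses on something with over 40 N, if the wrist force passes 120 N, or if a joint passes its speed limit or range.

## Robot

A 7-joint arm with a two-finger parallel gripper is mounted at the origin on the work surface. World frame = base frame: x ahead of the robot, y to its left, z up, the work surface at z = 0. Lengths are in m, angles in rad, forces in N, time in s.
With the tool pointing down it reaches from about 0.35 to 0.9 m from the base axis. Payload 8.1 kg.
Tool frame: the origin (TCP) lies at the very end of the fingers, on their centre line; the grasp point (between the pads) lies 19 mm behind it; z points along the fingers, x is the direction in which the jaws open and shut, and the axes are right-handed (so a half turn about z gives the same grasp; the last joint's range is limited). The gripper opens to 92 mm and grips with 3 to 60 N. Pads are 19 mm wide; open, the fingers measure 130 mm over their backs; the gripper's body (75 mm by 190 mm) begins 47 mm behind the grasp point.
Start: joints at [-1.258, 0.434, 0.025, 1.573, -0.012, 1.134, -0.075], TCP at [0.252, 0.572, 0.227] pointing down, gripper open.
Joint ranges: [-2.62, 2.62], [-0.44, 2.09], [-1.27, 1.32], [0.08, 2.57], [-1.32, 4.46], [0.12, 2], [-2.74, 2.74]. Speed limits (rad/s): [2.22, 2.22, 3.01, 3.01, 3.14, 3.14, 3.14].

## Interface

Orientations are given as a rotation vector (axis times angle).
In Python, from cell import status, viewer, arm gives the robot as it stands.
- The arm moves only by the tool jog_arm, never from a script. Its argument "commands" is text: rows parted by semicolons, each of 7 numbers parted by spaces: the closure, from -1 (fully open) to 1 (shut), then the shift along the world's x, y, z normalised to -1 to 1, where 1 is 0.3 m, then the turn, a rotation vector about the world's x, y, z normalised to -1 to 1, where 1 is 2 pi rad. In form: jaw dx dy dz wx wy wz; .... A call has exactly 5 rows; each row shifts and turns the commanded pose from where the row before left it; what a row does not reach is not made up. A row lasts 1/10 s, in which the tool goes at most 50 mm and 8.59 degrees, less where a joint would pass 70% of its speed; a pose out of reach is approached as far as the arm can. A call with a number of a shift or a turn outside -1 to 1 is refused whole. A call with a gripper value outside its range is refused whole. The fingers move at their own pace and stop on an object; "force" is the grip in N (left out, the last holds). Time passes only in rows, so rows that do not move let the fingers close, or fill a call up. It gives the time, the measured TCP pose, the force and the opening at its end, in the units of the state.
- status.observe(): the state, without advancing time (a new reading comes with each control period).
- viewer.get_image(name): name is "side" or "top"; returns a dict with "pixels" (480x640x3 uint8, red, green, blue), "z_map" (480x640 float32, m along the optical axis (not along the pixel's ray), 0 where there is no reading), "camera_matrix" (3x3 intrinsics, pixels), "k1" (the pictures are not rectified: a ray, as slopes to the right and down, at radius r is drawn at 1 + k1 r^2 times it, then the intrinsics apply), "R" (3x3) and "t" (3): a world point X has camera coordinates R X + t. Camera axes: x right, y down, z forward; pixel columns grow to the right and rows downward; lengths in m; the calibration is good to about 2 mm. A picture is of the moment at which its call begins.
- arm.sign_off(): hands the job in, once; it reports no verdict.
The state is a dict: "clock": time; "joints": joint angles; "dq": joint speeds; "joint_efforts": joint torques, N m; "position": TCP position; "ee_rot": TCP orientation; "force": force on the tool from outside, world axes, zero at the start; "ft_torque": the same for the moment, N m; "width": opening from 0.0 (shut) to 1.0 (fully open).
Only numpy, scipy, OpenCV 4.12 (cv2) and the standard library are available. Lean on these libraries where they do the work, as an engineer would, in place of code of your own. Each camera call takes 0.05 s, during which the arm holds its last target. There are 200 camera calls.

## Working session

There is one attempt and no reset: what is moved stays moved. The work goes in short steps, Python scripts to look and compute and a tool call to move; the robot and the scene stay as the last step left them, time stands still between calls to the robot, and variables do not carry over. Pictures are saved under pics/ and viewed, about 8 in all and at most 12, crops included, and the job is handed in when it is done.

Besides the shell and the picture viewer there is one more tool, called after ">>>" as name(argument=value, ...) on one line, values as JSON. jog_arm: Moves the arm, as the interface text tells. Scaled input: -1 to 1 covers 0.3 m each way for a shift and 2 pi rad each way for a turn. Its arguments: {"type":"object","properties":{"commands":{"type":"string"},"force":{"type":"number"}},"required":["commands"]}

```bash
ls; mkdir -p pics
cat > h.py <<'E'
import numpy as np, cv2
from cell import status, viewer, arm
def grab(name):
    g=viewer.get_image(name); np.savez('pics/_%s.npz'%name, **{k:np.array(v) for k,v in g.items()}); return g
def ray(g,u,v):
    K=np.array(g['camera_matrix']);R=np.array(g['R']);t=np.array(g['t'])
    d=np.array([(u-K[0,2])/K[0,0],(v-K[1,2])/K[1,1]]);s=d.copy();k=float(g['k1'])
    for _ in range(20): s=d/(1+k*(s@s))
    return -R.T@t, R.T@np.array([s[0],s[1],1])
def plane(g,u,v,z=0):
    o,d=ray(g,u,v); return o+d*(z-o[2])/d[2]
def proj(g,X):
    K=np.array(g['camera_matrix']);c=np.array(g['R'])@X+np.array(g['t']);s=c[:2]/c[2]
    s=s*(1+float(g['k1'])*(s@s)); return K[0,0]*s[0]+K[0,2],K[1,1]*s[1]+K[1,2]
def save(g,n,box=None,f=1):
    p=np.array(g['pixels'])[:,:,::-1]
    if box: p=p[box[1]:box[3],box[0]:box[2]]
    cv2.imwrite('pics/'+n,cv2.resize(p,None,fx=f,fy=f,interpolation=cv2.INTER_CUBIC))
E
python3 - <<'E'
from h import *
for n in('top','side'):
    g=grab(n);save(g,n+'1.png');print(n,g['k1'],-np.array(g['R']).T@g['t'],np.array(g['R']).round(2).tolist(),g['camera_matrix'])
print(status.observe())
E
```

```text
pics
top -0.07318338694947307 [ 0.36173447 -0.0189071   1.04171552] [[0.0, -1.0, 0.0], [-0.99, -0.0, -0.15], [0.15, -0.0, -0.99]] [[448.83697431   0.         324.0910375 ]
 [  0.         448.83697431 234.39119575]
 [  0.           0.           1.        ]]
side -0.05193915594547596 [ 0.43950501 -1.02643681  1.21559254] [[1.0, -0.04, 0.01], [-0.02, -0.74, -0.67], [0.03, 0.67, -0.74]] [[538.47767688   0.         315.46005244]
 [  0.         538.47767688 239.27216611]
 [  0.           0.           1.        ]]
{'clock': 0.1, 'joints': array([-1.25760161,  0.43515342,  0.0249485 ,  1.57396645, -0.01159166,
        1.13400683, -0.07510599]), 'dq': array([ 2.16027502e-03, -1.40991003e-03, -9.13530126e-04, -2.46019737e-03,
       -5.62165987e-05,  1.54963406e-04, -1.69536848e-03]), 'joint_efforts': array([ 3.82001876e-03, -6.69129109e+01,  9.88236666e-01, -3.15143037e+01,
       -6.05266658e-02,  3.75070749e-02,  6.22945322e-05]), 'position': array([0.25230604, 0.57132713, 0.22603843]), 'ee_rot': array([ 2.63144101e+00,  1.71456181e+00, -1.71453253e-03]), 'force': array([ 0.40609777,  0.2732513 , -0.35329171]), 'ft_torque': array([ 0.02307506, -0.00847002, -0.01020013]), 'width': 1.0024280723499943}
```

View pics/top1.png

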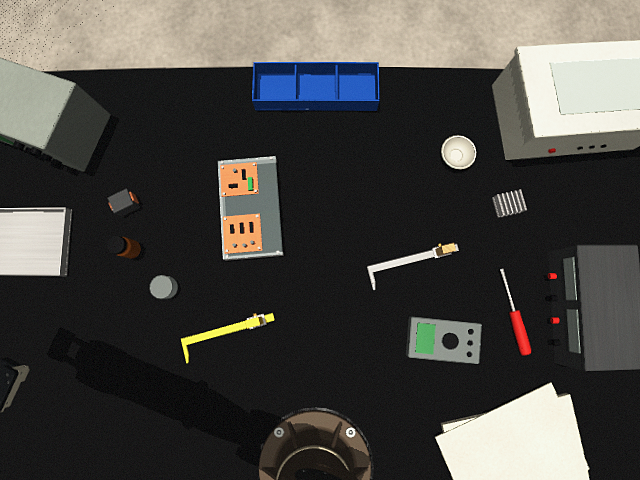

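View pics/side1.png

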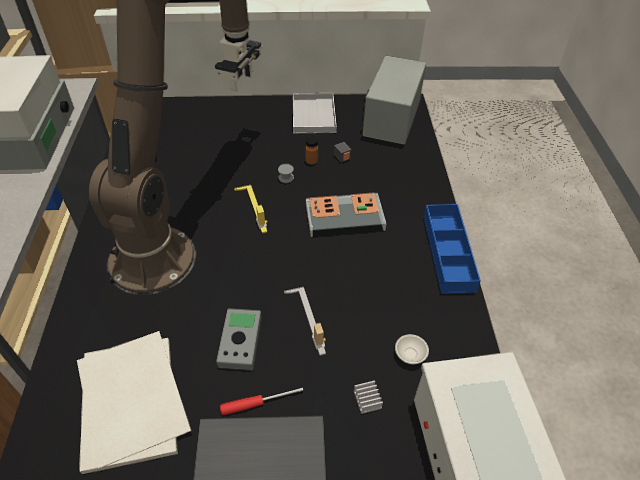

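Rake candidates: steel bar with wooden grip at top (445,249), and yellow one at (265,320). The steel/wood one fits the description. I'll confirm it in a crop, along with the carrier.

Run:
```python
import numpy as np,cv2
from h import *
t=dict(np.load('pics/_top.npz'));s=dict(np.load('pics/_side.npz'))
def c(g,b,f): return cv2.resize(g['pixels'][b[1]:b[3],b[0]:b[2],::-1],None,fx=f,fy=f,interpolation=cv2.INTER_CUBIC)
a=np.zeros((600,800,3),np.uint8)
p=c(t,(355,225,475,305),3);a[:240,:360]=p
p=c(t,(210,145,295,270),4.);p=p[:,:];a[:500,380:380+340]=p
p=c(s,(295,180,395,245),3.6);a[250:250+p.shape[0],:p.shape[1]]=p[:600-250]
cv2.imwrite('pics/crop1.png',a)
for n,g,uv in [('carr',t,[(219,161),(275,157),(283,255),(223,260)])]:
  for z in (.0,.032):
    print(n,z,[plane(g,*q,z)[:2].round(3).tolist() for q in uv])
print('grip',plane(t,449,248,.066).round(3),'heel',plane(t,370,267,0.006).round(3),'toe',plane(t,374,289,.006).round(3))
```

```text
carr 0.0 [[0.7, 0.235], [0.71, 0.099], [0.472, 0.076], [0.46, 0.216]]
carr 0.032 [[0.69, 0.227], [0.699, 0.095], [0.469, 0.073], [0.457, 0.209]]
grip [ 0.48  -0.295  0.066] heel [ 0.443 -0.126  0.006] toe [ 0.393 -0.135  0.006]
```

View pics/crop1.png

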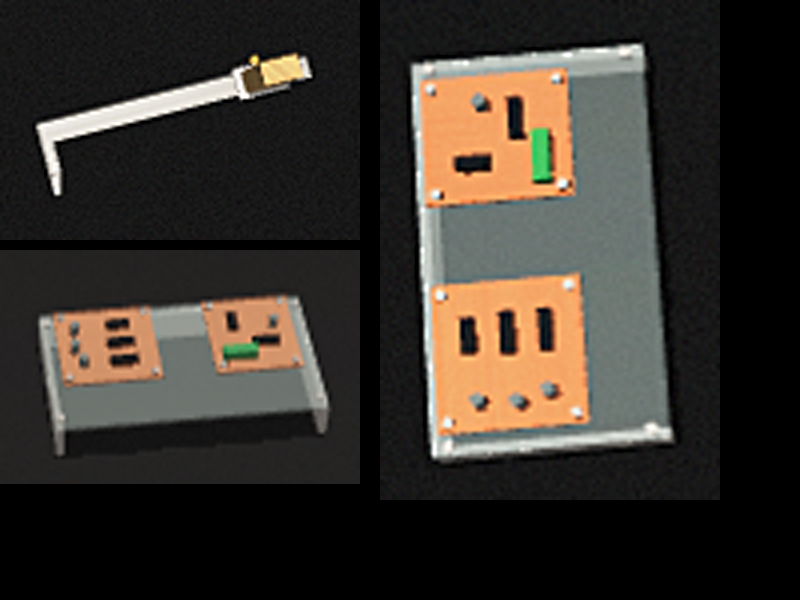

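The rake meant is the steel one with the wooden grip (grip around (449,248), heel (370,267), toe (374,289)). The yellow one is a look-alike. The carrier's open side faces world -y, which is the right edge in the top view, and its back wall is on the left. Next I'll fit both precisely.

```bash
cat > fit.py <<'E'
from h import *
def comp(g,box,thr):
    p=np.array(g['pixels']).max(2).astype(np.uint8); m=np.zeros_like(p); x0,y0,x1,y1=box
    m[y0:y1,x0:x1]=(p[y0:y1,x0:x1]>thr)*255
    n,l,st,_=cv2.connectedComponentsWithStats(m); k=1+np.argmax(st[1:,4]); m=(l==k).astype(np.uint8)
    return m,max(cv2.findContours(m,cv2.RETR_EXTERNAL,cv2.CHAIN_APPROX_NONE)[0],key=len)[:,0]
def carrier(g):
    m,c=comp(g,(208,145,296,272),50)
    P=np.array([plane(g,*q,.032)[:2] for q in c])
    q4=cv2.boxPoints(cv2.minAreaRect(c.astype(np.float32)))
    out={}
    Q=np.array([plane(g,*q,.032)[:2] for q in q4]); ctr=Q.mean(0)
    for i in range(4):
        a,b=Q[i],Q[(i+1)%4]; d=(b-a)/np.linalg.norm(b-a); nn=np.array([-d[1],d[0]])
        s=(P-a)@d; L=np.linalg.norm(b-a); k=(s>.12*L)&(s<.88*L)&(abs((P-a)@nn)<.008)
        vx,vy,x,y=cv2.fitLine(P[k].astype(np.float32),cv2.DIST_HUBER,0,.001,.001).ravel()
        print('edge mid',((a+b)/2).round(3),'pt',np.round([x,y],4),'ang',round(float(np.degrees(np.arctan2(vy,vx))),2),k.sum())
if __name__=='__main__':
    g=dict(np.load('pics/_top.npz')); carrier(g)
    m,c=comp(g,(355,225,475,305),90)
    ys,xs=np.nonzero(m); W=np.array([plane(g,x,y,.006)[:2] for x,y in zip(xs,ys)])
    k=(W[:,1]<-.15)&(W[:,1]>-.245)
    vx,vy,x,y=cv2.fitLine(W[k].astype(np.float32),cv2.DIST_HUBER,0,.001,.001).ravel()
    print('bar',x,y,np.degrees(np.arctan2(vy,vx)),'W',k.sum(), 'ymax/xmin',W[W[:,1].argmax()],W[W[:,0].argmin()])
    p=np.array(g['pixels']).astype(int); w=(p[...,0]-p[...,2]>40)&(m>0); ys,xs=np.nonzero(w)
    print('wood px',xs.min(),xs.max(),ys.min(),ys.max(), plane(g,xs.mean(),ys.mean(),.066))
    z=g['z_map']; 
    # height points from depth
    R,t=g['R'],g['t']
    pts=[]
    for u,v in zip(xs,ys):
        o,d=ray(g,u,v); pts.append(o+d*z[v,u])
    pts=np.array(pts); print('depth top pts',np.median(pts[pts[:,2]>.055],0),(pts[:,2]>.055).sum(), pts[pts[:,2]>.055].min(0),pts[pts[:,2]>.055].max(0))
E
python3 fit.py
```

```text
edge mid [0.698 0.165] pt [0.696  0.1644] ang -85.31 46
edge mid [0.585 0.083] pt [0.5833 0.0853] ang 5.01 76
edge mid [0.461 0.142] pt [0.4633 0.142 ] ang -84.95 46
edge mid [0.574 0.224] pt [0.5793 0.2206] ang 5.19 76
bar 0.45701823 -0.19736679 -75.66488 W 310 ymax/xmin [ 0.44112226 -0.11914422] [ 0.39282206 -0.13461893]
wood px 438 455 243 254 [ 0.48033822 -0.28964239  0.066     ]
depth top pts [ 0.48013068 -0.29341329  0.06683624] 111 [ 0.36173447 -0.30797513  0.0554205 ] [ 0.49123491 -0.0189071   1.04171552]
```

Plan: move to above the grip at (0.480,-0.293), turning -52° about z.

>>> jog_arm(commands="-1 0.038 -0.144 0 0 0 -0.0072; -1 0.038 -0.144 0 0 0 -0.0072; -1 0.038 -0.144 0 0 0 -0.0072; -1 0.038 -0.144 0 0 0 -0.0072; -1 0.038 -0.144 0 0 0 -0.0072", force=40)

```text
clock: 0.6
position: [0.3096, 0.3538, 0.2265]
ee_rot: [2.81, 1.404, -0.001]
force: [1.6, 0.3, -0.7]
width: 0.997
```

>>> jog_arm(commands="-1 0.038 -0.144 0 0 0 -0.0072; -1 0.038 -0.144 0 0 0 -0.0072; -1 0.038 -0.144 0 0 0 -0.0072; -1 0.038 -0.144 0 0 0 -0.0072; -1 0.038 -0.144 0 0 0 -0.0072")

```text
clock: 1.1
position: [0.3664, 0.1379, 0.2267]
ee_rot: [-2.95, -1.078, -0.0]
force: [1.8, 0.8, 0.3]
width: 1.0
```

>>> jog_arm(commands="-1 0.038 -0.144 0 0 0 -0.0072; -1 0.038 -0.144 0 0 0 -0.0072; -1 0.038 -0.144 0 0 0 -0.0072; -1 0.038 -0.144 0 0 0 -0.0072; -1 0.038 -0.144 0 0 0 -0.0072")

```text
clock: 1.6
position: [0.4234, -0.078, 0.2268]
ee_rot: [-3.053, -0.739, -0.001]
force: [0.6, 1.2, 0.8]
width: 1.002
```

>>> jog_arm(commands="-1 0.038 -0.144 0 0 0 -0.0072; -1 0.038 -0.144 0 0 0 -0.0072; -1 0.038 -0.144 0 0 0 -0.0072; -1 0.038 -0.144 0 0 0 -0.0072; -1 0.038 -0.144 0 0 0 -0.0072")

```text
clock: 2.1
position: [0.4807, -0.2938, 0.2264]
ee_rot: [-3.117, -0.39, 0.0]
force: [0.3, 0.2, 1.0]
width: 1.004
```

>>> jog_arm(commands="-1 0 0 -0.133 0 0 0; -1 0 0 -0.133 0 0 0; -1 0 0 -0.133 0 0 0; -1 0 0 -0.133 0 0 0; -1 0 0 -0.133 0 0 0")

```text
clock: 2.6
position: [0.4802, -0.292, 0.0254]
ee_rot: [-3.117, -0.392, 0.001]
force: [0.5, 0.4, -0.3]
width: 1.001
```

>>> jog_arm(commands="-1 0 0 -0.015 0 0 0; -1 0 0 0 0 0 0; 1 0 0 0 0 0 0; 1 0 0 0 0 0 0; 1 0 0 0 0 0 0", force=40)

```text
clock: 3.1
position: [0.4815, -0.2926, 0.0243]
ee_rot: [3.116, 0.392, 0.004]
force: [0.1, -0.5, -0.0]
width: 0.785
```

>>> jog_arm(commands="1 0 0 0 0 0 0; 1 0 0 0 0 0 0; 1 0 0 0 0 0 0; 1 0 0 0 0 0 0; 1 0 0 0 0 0 0", force=40)

```text
clock: 3.6
position: [0.4804, -0.2922, 0.0227]
ee_rot: [-3.117, -0.392, 0.0]
force: [-0.2, 1.0, -0.2]
width: 0.357
```

>>> jog_arm(commands="1 0 0 0 0 0 0; 1 0 0 0 0 0 0; 1 0 0 0 0 0 0; 1 0 0 0 0 0 0; 1 0 0 0 0 0 0", force=40)

```text
clock: 4.1
position: [0.4804, -0.2923, 0.0227]
ee_rot: [-3.117, -0.392, 0.0]
force: [-0.6, -0.1, -1.6]
width: 0.195
```

>>> jog_arm(commands="1 0 0 0.01 0 0 0; 1 0 0 0.01 0 0 0; 1 0 0 0 0 0 -0.009; 1 0 0 0 0 0 -0.009; 1 0 0 0 0 0 -0.009", force=40)

```text
clock: 4.6
position: [0.4806, -0.2923, 0.0291]
ee_rot: [3.139, 0.123, 0.001]
force: [-0.0, -0.4, -1.1]
width: 0.195
```

```bash
cat > rk.py <<'E'
from fit import *
def bar(g,tcp,lift=.009):
    # steel bar points beyond the gripper: x axis dir ~95deg
    p=np.array(g['pixels']).astype(int); m=(p.min(2)>100)&(p.max(2)-p.min(2)<40)
    ys,xs=np.nonzero(m); W=np.array([plane(g,x,y,lift)[:2] for x,y in zip(xs,ys)])-np.array(tcp[:2])
    a=np.radians(95); e=np.array([np.cos(a),np.sin(a)]); n=np.array([-e[1],e[0]])
    s=W@e; r=W@n; k=(s>.07)&(s<.16)&(abs(r)<.022)
    vx,vy,x,y=cv2.fitLine(W[k].astype(np.float32),cv2.DIST_HUBER,0,.001,.001).ravel()
    if vy<0: vx,vy=-vx,-vy
    ang=np.degrees(np.arctan2(vy,vx)); e=np.array([vx,vy]); n=np.array([-vy,vx])
    off=np.array([x,y])@n; s=W@e; r=W@n; f=(s>.15)&(s<.21)&(r>-.02)&(r<.06)
    b=f&(r>0.012)&(r<.03)
    print('bar ang',ang,'n',k.sum(),'lat off of bar from tcp',off,'far end s',np.sort(s[b])[-6:].round(4),'toe r',np.sort(r[f])[-3:].round(4))
if __name__=='__main__':
    g=grab('top'); s=status.observe(); print(s['position'],s['ee_rot'],s['force'],s['ft_torque'],s['width'])
    bar(g,s['position']); save(g,'g1.png',(340,200,500,320),5)
E
python3 rk.py
```

```text
[ 0.48066808 -0.29209171  0.02895583] [-3.13924074e+00 -1.17768454e-01 -5.43913943e-04] [-0.5597469   0.38102914 -1.77014093] [-0.10628609 -0.00681873 -0.00847046] 0.19411775446805282
bar ang 100.9641 n 180 lat off of bar from tcp -0.016101059 far end s [] toe r [-0.0061 -0.0043 -0.0039]
```

View pics/g1.png

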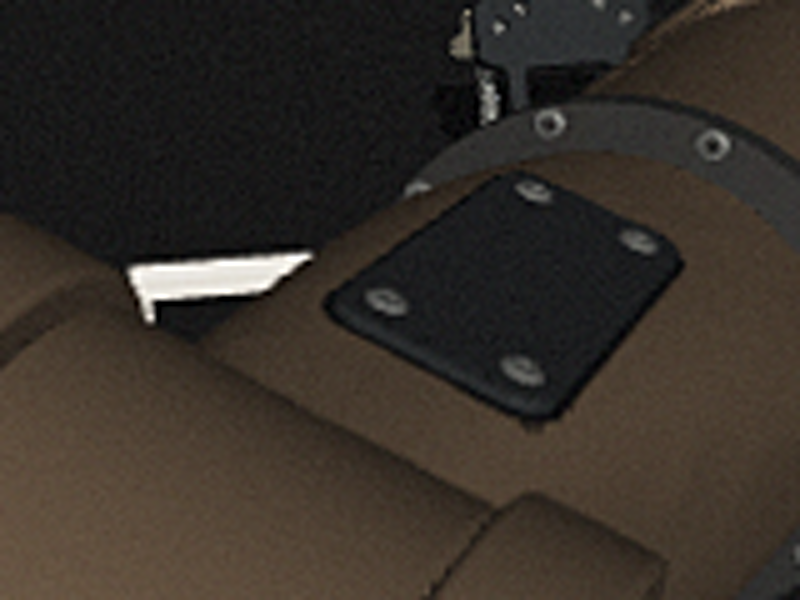

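Grip is good: width 0.195 is about 18 mm, and the measured lift is about 1.7 N, the rake's weight. Next I'll move in front of the mouth at carrier (x -0.28, y -0.088).

>>> jog_arm(commands="1 0.0704 0.057 -0.001 0 0 0; 1 0.0704 0.057 -0.001 0 0 0; 1 0.0704 0.057 -0.001 0 0 0; 1 0.0704 0.057 -0.001 0 0 0; 1 0.0704 0.057 -0.001 0 0 0", force=55)

```text
clock: 5.15
position: [0.5869, -0.2059, 0.0274]
ee_rot: [-3.139, -0.128, -0.0]
force: [0.8, 0.2, -1.9]
width: 0.195
```

>>> jog_arm(commands="1 0.0704 0.057 -0.001 0 0 0; 1 0.0704 0.057 -0.001 0 0 0; 1 0.0704 0.057 -0.001 0 0 0; 1 0.0704 0.057 -0.001 0 0 0; 1 0.0704 0.057 -0.001 0 0 0")

```text
clock: 5.65
position: [0.6924, -0.1203, 0.0258]
ee_rot: [-3.139, -0.129, 0.0]
force: [-0.3, 0.1, -1.2]
width: 0.192
```

Run:
```python
from h import *
g=grab('side');s=status.observe();print(s['position'],s['ee_rot'],s['force'],s['ft_torque'],s['joints'])
save(g,'s2.png',(280,180,420,285),5.7)
p=np.array(g['pixels']).astype(int); m=(p.min(2)>120)&(p.max(2)-p.min(2)<40)
```

```text
[ 0.69636627 -0.11506059  0.02551289] [-3.13604425 -0.13623879 -0.00427782] [ 4.67285274  4.96654672 -1.10325883] [ 0.25378833 -0.46645445 -0.18574065] [-0.27236299  0.83268809  0.6206084   1.57481386 -0.57506451  0.92083889
  0.63557982]
```

View pics/s2.png

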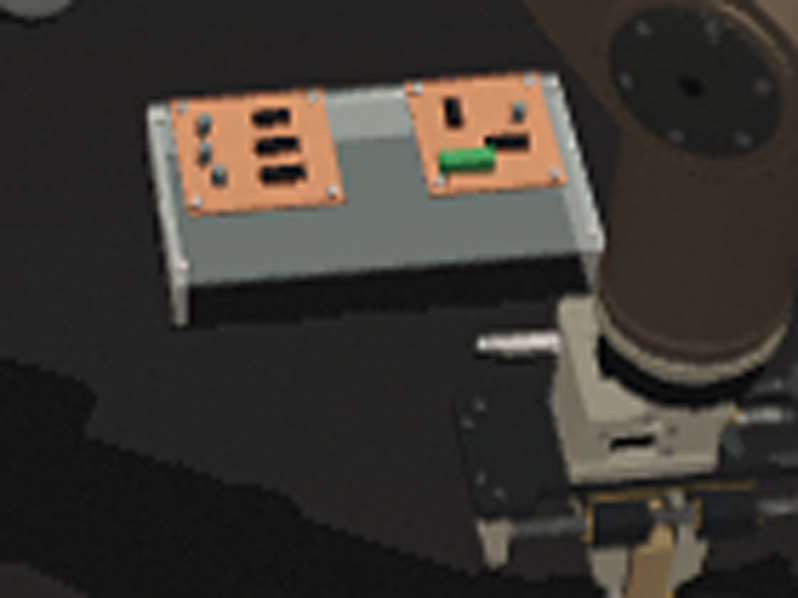

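Only the toe shows in the side view (about (364,240)), the rest is hidden behind the gripper, but it's clear of the carrier. I'll insert with the motion tapering off, short of the wall.

>>> jog_arm(commands="1 0 0 -0.003 0 0 -0.0011; 1 0 0 0 0 0 0; 1 -0.0052 0.0598 0 0 0 0; 1 -0.0052 0.0598 0 0 0 0; 1 -0.0052 0.0598 0 0 0 0")

```text
clock: 6.2
position: [0.6865, -0.0657, 0.0249]
ee_rot: [-3.139, -0.116, 0.0]
force: [0.0, 0.7, -2.7]
width: 0.196
```

>>> jog_arm(commands="1 -0.0052 0.0598 0 0 0 0; 1 -0.0052 0.0598 0 0 0 0; 1 -0.0052 0.0598 0 0 0 0; 1 -0.0035 0.0399 0 0 0 0; 1 -0.0023 0.0266 0 0 0 0")

```text
clock: 6.7
position: [0.6805, 0.0083, 0.0247]
ee_rot: [-3.139, -0.118, 0.0]
force: [0.5, -0.8, -1.6]
width: 0.192
```

>>> jog_arm(commands="1 -0.0015 0.0166 0 0 0 0; 1 -0.0009 0.01 0 0 0 0; 1 0 0 0 0 0 0; 1 0 0 0 0 0 0; 1 0 0 0 0 0 0")

```text
clock: 7.2
position: [0.6799, 0.0134, 0.0249]
ee_rot: [3.139, 0.114, 0.0]
force: [-0.3, -0.3, -2.4]
width: 0.19
```

```bash
cat > st.py <<'E'
from h import *
s=status.observe();p=np.array(s['position']);d=p[:2]-[.5799,.1502];a=np.radians(95);e=np.array([np.cos(a),np.sin(a)]);n=np.array([-e[1],e[0]])
r=s['ee_rot'];print('xc,yc',d@e,d@n,'z',p[2],'yaw',2*np.degrees(np.arctan2(r[1],r[0])),'F xc,yc,z',s['force'][:2]@e,s['force'][:2]@n,s['force'][2],'T',s['ft_torque'],s['clock'])
E
python3 st.py
```

```text
xc,yc -0.14502091003484532 -0.08768794155881585 z 0.024913981176455244 yaw 4.1551928290374995 F xc,yc,z -0.24998555635578792 0.2789985477472726 -2.392462815024289 T [-0.13178978 -0.01457593  0.0354363 ] 7.2
```

>>> jog_arm(commands="1 -0.0006 0.0066 0 0 0 0; 1 -0.0006 0.0066 0 0 0 0; 1 -0.0006 0.0066 0 0 0 0; 1 -0.0006 0.0066 0 0 0 0; 1 0 0 0 0 0 0")

```text
clock: 7.7
position: [0.6791, 0.0229, 0.0248]
ee_rot: [-3.139, -0.117, 0.0]
force: [-0.4, -0.0, -1.9]
width: 0.197
```

>>> jog_arm(commands="1 -0.0003 0.0033 0 0 0 0; 1 -0.0003 0.0033 0 0 0 0; 1 -0.0003 0.0033 0 0 0 0; 1 0 0 0 0 0 0; 1 0 0 0 0 0 0")

```text
clock: 8.2
position: [0.6789, 0.0252, 0.0249]
ee_rot: [3.139, 0.116, 0.0]
force: [-0.1, 0.4, -1.8]
width: 0.195
```

```bash
python3 st.py
```

```text
xc,yc -0.13312512923499548 -0.08770762710362777 z 0.024857266867569235 yaw 4.219159456585831 F xc,yc,z 0.374467724075146 0.06399332433248461 -1.8298416850372954 T [-0.10641125 -0.00372789 -0.02208727] 8.2
```

>>> jog_arm(commands="1 -0.0002 0.0017 0 0 0 0; 1 -0.0002 0.0017 0 0 0 0; 1 -0.0001 0.0017 0 0 0 0; 1 -0.0001 0.0017 0 0 0 0; 1 -0.0001 0.0017 0 0 0 0")

```text
clock: 8.7
position: [0.6786, 0.0278, 0.0248]
ee_rot: [-3.139, -0.116, 0.0]
force: [-0.3, 0.1, -1.9]
width: 0.197
```

>>> jog_arm(commands="1 -0.0002 0.0017 0 0 0 0; 1 -0.0002 0.0017 0 0 0 0; 1 -0.0001 0.0017 0 0 0 0; 1 -0.0001 0.0017 0 0 0 0; 1 -0.0001 0.0017 0 0 0 0")

```text
clock: 9.2
position: [0.6784, 0.0304, 0.0248]
ee_rot: [3.139, 0.116, 0.0]
force: [0.5, 0.6, -1.1]
width: 0.197
```

>>> jog_arm(commands="1 -0.0002 0.0017 0 0 0 0; 1 -0.0002 0.0017 0 0 0 0; 1 -0.0001 0.0017 0 0 0 0; 1 -0.0001 0.0017 0 0 0 0; 1 -0.0001 0.0017 0 0 0 0")

```text
clock: 9.7
position: [0.6782, 0.0329, 0.0248]
ee_rot: [3.139, 0.115, 0.0]
force: [-0.4, -0.1, -1.5]
width: 0.192
```

>>> jog_arm(commands="1 -0.0002 0.0017 0 0 0 0; 1 -0.0002 0.0017 0 0 0 0; 1 -0.0001 0.0017 0 0 0 0; 1 -0.0001 0.0017 0 0 0 0; 1 -0.0001 0.0017 0 0 0 0")

```text
clock: 10.2
position: [0.678, 0.0354, 0.0248]
ee_rot: [3.139, 0.115, 0.0]
force: [-0.1, -0.6, -2.3]
width: 0.195
```

>>> jog_arm(commands="1 -0.0002 0.0017 0 0 0 0; 1 -0.0002 0.0017 0 0 0 0; 1 -0.0001 0.0017 0 0 0 0; 1 -0.0001 0.0017 0 0 0 0; 1 -0.0001 0.0017 0 0 0 0")

```text
clock: 10.7
position: [0.6778, 0.038, 0.0249]
ee_rot: [-3.139, -0.116, -0.0]
force: [0.5, -1.1, -2.0]
width: 0.195
```

>>> jog_arm(commands="1 -0.0001 0.0013 0 0 0 0; 1 -0.0001 0.0013 0 0 0 0; 1 -0.0001 0.0013 0 0 0 0; 1 0 0 0 0 0 0; 1 0 0 0 0 0 0")

```text
clock: 11.2
position: [0.6777, 0.0391, 0.0248]
ee_rot: [3.139, 0.116, 0.0]
force: [-0.6, 0.7, -2.1]
width: 0.191
```

```bash
python3 st.py
```

```text
xc,yc -0.11916313128829688 -0.08777241103301882 z 0.024836252947426883 yaw 4.216799138920198 F xc,yc,z 0.717171519848395 0.5451184173499247 -2.113208258720291 T [-0.11431168  0.04598443 -0.01535392] 11.2
```

>>> jog_arm(commands="1 -0.0001 0.0013 0 0 0 0; 1 -0.0001 0.0013 0 0 0 0; 1 -0.0001 0.0013 0 0 0 0; 1 -0.0001 0.0013 0 0 0 0; 1 0 0 0 0 0 0")

```text
clock: 11.7
position: [0.6776, 0.0408, 0.0248]
ee_rot: [-3.139, -0.116, -0.0]
force: [0.2, 0.1, -1.0]
width: 0.193
```

>>> jog_arm(commands="1 -0.0001 0.0013 0 0 0 0; 1 -0.0001 0.0013 0 0 0 0; 1 -0.0001 0.0013 0 0 0 0; 1 -0.0001 0.0013 0 0 0 0; 1 0 0 0 0 0 0")

```text
clock: 12.2
position: [0.6775, 0.0424, 0.0248]
ee_rot: [-3.139, -0.116, -0.0]
force: [0.6, 0.5, -0.7]
width: 0.192
```

>>> jog_arm(commands="1 -0.0001 0.0013 0 0 0 0; 1 -0.0001 0.0013 0 0 0 0; 1 -0.0001 0.0013 0 0 0 0; 1 -0.0001 0.0013 0 0 0 0; 1 0 0 0 0 0 0")

```text
clock: 12.7
position: [0.6774, 0.0439, 0.0248]
ee_rot: [-3.139, -0.116, 0.0]
force: [-0.2, 0.2, -1.7]
width: 0.195
```

>>> jog_arm(commands="1 -0.0001 0.0013 0 0 0 0; 1 -0.0001 0.0013 0 0 0 0; 1 -0.0001 0.0013 0 0 0 0; 1 -0.0001 0.0013 0 0 0 0; 1 0 0 0 0 0 0")

```text
clock: 13.2
position: [0.6772, 0.0454, 0.0248]
ee_rot: [-3.139, -0.116, 0.0]
force: [-1.0, 0.1, -3.0]
width: 0.196
```

```bash
python3 st.py; python3 -c "
from h import *
g=grab('side');save(g,'s3.png',(290,170,410,260),6)"
```

```text
xc,yc -0.11286177450250208 -0.08782615426577303 z 0.024826831475457403 yaw -355.7803732979189 F xc,yc,z 0.22184360799244274 1.0176359216474369 -3.03381803423804 T [-0.22613185  0.02266176  0.01572608] 13.2
```

View pics/s3.png

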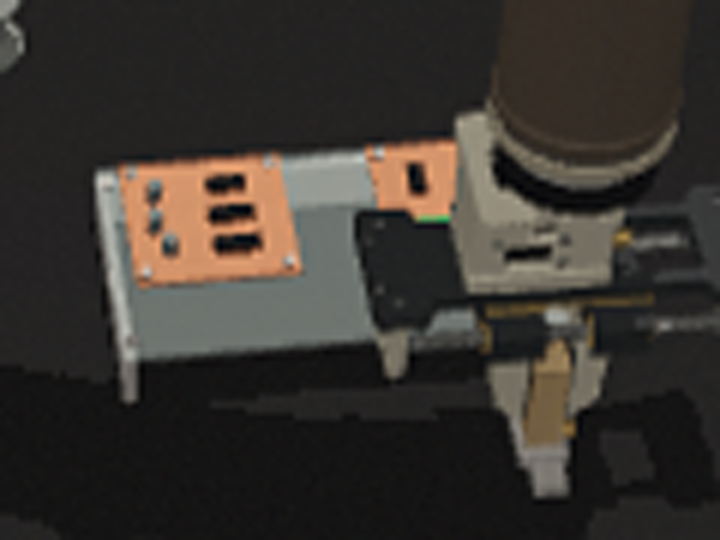

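The rake's end is under the deck and the gripper is clear of the carrier. No contact yet, so I keep creeping.

>>> jog_arm(commands="1 -0.0001 0.0013 0 0 0 0; 1 -0.0001 0.0013 0 0 0 0; 1 -0.0001 0.0013 0 0 0 0; 1 0 0 0 0 0 0; 1 0 0 0 0 0 0")

```text
clock: 13.75
position: [0.6773, 0.0459, 0.025]
ee_rot: [3.139, 0.115, 0.001]
force: [0.6, -3.0, -1.3]
width: 0.194
```

Wall contact at x_c ≈ -0.112, about 3 N. Now I'll sweep along carrier +y in short steps, watching the force.

>>> jog_arm(commands="1 -0.0066 -0.0006 0 0 0 0; 1 -0.0066 -0.0006 0 0 0 0; 1 -0.0066 -0.0006 0 0 0 0; 1 -0.0066 -0.0006 0 0 0 0; 1 -0.0066 -0.0006 0 0 0 0")

```text
clock: 14.25
position: [0.6676, 0.0447, 0.0251]
ee_rot: [3.139, 0.114, 0.002]
force: [3.3, -5.5, -2.2]
width: 0.197
```

```bash
python3 st.py
```

```text
xc,yc -0.11269560411285569 -0.07817276566140181 z 0.025146382771696334 yaw 4.170783261549313 F xc,yc,z -5.743209834259385 -2.840669516884492 -2.1963660713254773 T [-1.37942809 -0.87861154 -0.33751772] 14.25
```

>>> jog_arm(commands="1 0.0002 -0.0023 0 0 0 0; 1 -0.0066 -0.0007 0 0 0 0; 1 -0.0066 -0.0007 0 0 0 0; 1 -0.0066 -0.0007 0 0 0 0; 1 0 0 0 0 0 0")

```text
clock: 14.75
position: [0.6608, 0.0445, 0.0247]
ee_rot: [-3.139, -0.116, 0.001]
force: [1.7, -3.3, -1.0]
width: 0.195
```

```bash
python3 st.py
```

```text
xc,yc -0.11236953049496907 -0.07138005888718335 z 0.024734204019986064 yaw -355.76954454480506 F xc,yc,z -3.4049242489918323 -1.4554794150949077 -1.0415085150949492 T [-0.93958861 -0.14493887  0.0129057 ] 14.75
```

>>> jog_arm(commands="1 -0.0066 -0.0006 0 0 0 0; 1 -0.0066 -0.0006 0 0 0 0; 1 -0.0066 -0.0006 0 0 0 0; 1 -0.0066 -0.0006 0 0 0 0; 1 -0.0066 -0.0006 0 0 0 0")

```text
clock: 15.25
position: [0.6512, 0.0436, 0.0248]
ee_rot: [-3.139, -0.116, 0.0]
force: [1.7, -4.2, -1.4]
width: 0.194
```

```bash
python3 st.py
```

```text
xc,yc -0.11243352762859381 -0.061728418826838286 z 0.02480011952156704 yaw -355.7793878810755 F xc,yc,z -4.28370449647457 -1.2851006851246913 -1.4203890009229376 T [-1.18548006 -0.34621302 -0.02420177] 15.25
```

>>> jog_arm(commands="1 -0.008 -0.0011 0 0 0 0; 1 -0.008 -0.0008 0 0 0 0; 1 -0.008 -0.0007 0 0 0 0; 1 -0.008 -0.0007 0 0 0 0; 1 -0.008 -0.0007 0 0 0 0")

```text
clock: 15.75
position: [0.6393, 0.0423, 0.0249]
ee_rot: [-3.139, -0.116, -0.0]
force: [0.6, -1.1, -1.3]
width: 0.19
```

```bash
python3 st.py
```

```text
xc,yc -0.11269150302330826 -0.049750648751719355 z 0.024863220983262765 yaw -355.78326988408384 F xc,yc,z -1.1195088224282284 -0.5333329958009851 -1.2622467006971279 T [-0.16007455  0.01527302  0.00904115] 15.75
```

>>> jog_arm(commands="1 -0.008 0.0003 0 0 0 0; 1 -0.008 -0.0006 0 0 0 0; 1 -0.008 -0.0007 0 0 0 0; 1 -0.008 -0.0007 0 0 0 0; 1 -0.008 -0.0007 0 0 0 0")

```text
clock: 16.25
position: [0.6274, 0.0413, 0.0249]
ee_rot: [3.139, 0.115, 0.001]
force: [-0.2, -0.9, -0.9]
width: 0.193
```

```bash
python3 st.py
```

```text
xc,yc -0.11258909518620286 -0.037849962572815525 z 0.02489510441333348 yaw 4.203300459635531 F xc,yc,z -0.8531488588766132 0.2884489299951526 -0.8643223443124722 T [-0.32366108  0.16758514  0.1045779 ] 16.25
```

>>> jog_arm(commands="1 -0.0002 0.002 0 0 0 0; 1 -0.004 -0.0003 0 0 0 0; 1 -0.007 -0.0006 0 0 0 0; 1 -0.007 -0.0006 0 0 0 0; 1 -0.007 -0.0006 0 0 0 0")

```text
clock: 16.75
position: [0.6203, 0.0409, 0.025]
ee_rot: [3.139, 0.115, 0.002]
force: [3.1, -7.9, -1.0]
width: 0.193
```

```bash
python3 st.py
```

```text
xc,yc -0.11243039667578154 -0.030742659003261785 z 0.02504620283362175 yaw 4.192254031592408 F xc,yc,z -8.143757779394281 -2.396495794048612 -1.0211730796564849 T [-1.9757448  -0.74341784 -0.17927046] 16.75
```

>>> jog_arm(commands="1 0.0001 -0.0012 0 0 0 0; 1 -0.005 -0.0005 0 0 0 0; 1 -0.007 -0.0006 0 0 0 0; 1 -0.007 -0.0006 0 0 0 0; 1 -0.007 -0.0006 0 0 0 0")

```text
clock: 17.25
position: [0.6122, 0.0401, 0.0249]
ee_rot: [3.139, 0.115, 0.001]
force: [2.5, -5.7, -1.2]
width: 0.193
```

```bash
python3 st.py
```

```text
xc,yc -0.11246638111231604 -0.022599154526244614 z 0.024925782595712456 yaw 4.208818415309656 F xc,yc,z -5.859588532801232 -2.032988604222023 -1.2404187568596208 T [-1.83389223 -0.72865089 -0.16863464] 17.25
```

>>> jog_arm(commands="1 0.0001 -0.001 0 0 0 0; 1 -0.006 -0.0005 0 0 0 0; 1 -0.008 -0.0007 0 0 0 0; 1 -0.008 -0.0007 0 0 0 0; 1 -0.008 -0.0007 0 0 0 0")

```text
clock: 17.75
position: [0.6032, 0.0391, 0.0249]
ee_rot: [3.139, 0.115, 0.001]
force: [4.5, -4.7, -0.4]
width: 0.193
```

```bash
python3 st.py
```

```text
xc,yc -0.11274246285084981 -0.013566050006456144 z 0.02491380586841024 yaw 4.2034339535555505 F xc,yc,z -5.046439028981095 -4.068855582842949 -0.3942242204111439 T [-1.23387174 -0.95225194 -0.34298665] 17.75
```

>>> jog_arm(commands="1 0.0001 -0.0008 0 0 0 0; 1 -0.005 -0.0004 0 0 0 0; 1 -0.007 -0.0006 0 0 0 0; 1 -0.007 -0.0006 0 0 0 0; 1 0 0 0 0 0 0")

```text
clock: 18.25
position: [0.5971, 0.0388, 0.0248]
ee_rot: [-3.139, -0.116, 0.0]
force: [2.8, -3.0, -1.3]
width: 0.194
```

```bash
python3 st.py
```

```text
xc,yc -0.1125167420712191 -0.007471077916943661 z 0.024815024287768973 yaw -355.78562795709456 F xc,yc,z -3.1858511356299943 -2.5247525757647504 -1.2710622860503225 T [-0.84304254 -0.33098789 -0.16678836] 18.25
```

>>> jog_arm(commands="1 -0.008 -0.0007 0 0 0 0; 1 -0.008 -0.0007 0 0 0 0; 1 -0.008 -0.0007 0 0 0 0; 1 -0.008 -0.0007 0 0 0 0; 1 -0.008 -0.0007 0 0 0 0")

```text
clock: 18.75
position: [0.5851, 0.0377, 0.0248]
ee_rot: [-3.139, -0.116, 0.0]
force: [2.7, -4.8, -1.4]
width: 0.191
```

```bash
python3 st.py
```

```text
xc,yc -0.11256752619044784 0.004578833619600079 z 0.024808090136102846 yaw -355.77994386822076 F xc,yc,z -5.020743295420778 -2.2752342747813366 -1.4271286975696886 T [-1.1571954  -0.52394912 -0.22738044] 18.75
```

>>> jog_arm(commands="1 -0.008 -0.0012 0 0 0 0; 1 -0.008 -0.0007 0 0 0 0; 1 -0.008 -0.0007 0 0 0 0; 1 -0.008 -0.0007 0 0 0 0; 1 -0.008 -0.0007 0 0 0 0")

```text
clock: 19.25
position: [0.5731, 0.0366, 0.0248]
ee_rot: [-3.139, -0.116, 0.0]
force: [1.1, -2.3, -1.3]
width: 0.192
```

```bash
python3 st.py
```

```text
xc,yc -0.11261319087553265 0.016631703477096072 z 0.024801600558763372 yaw -355.774253527454 F xc,yc,z -2.3981189652044965 -0.8730328118926316 -1.3019417211595052 T [-0.70548925 -0.16574996 -0.06549679] 19.25
```

>>> jog_arm(commands="1 -0.008 -0.0005 0 0 0 0; 1 -0.008 -0.0007 0 0 0 0; 1 -0.008 -0.0007 0 0 0 0; 1 -0.008 -0.0007 0 0 0 0; 1 -0.008 -0.0007 0 0 0 0")

```text
clock: 19.75
position: [0.5612, 0.0355, 0.0248]
ee_rot: [-3.139, -0.116, 0.0]
force: [1.1, -2.0, -1.7]
width: 0.194
```

```bash
python3 st.py
```

```text
xc,yc -0.11263369040714043 0.028577809688543645 z 0.024837383760217203 yaw -355.7771657736961 F xc,yc,z -2.0600554112754876 -0.9571054782961771 -1.7204330886811294 T [-0.55836121 -0.09306393 -0.09315059] 19.75
```

>>> jog_arm(commands="1 -0.008 -0.0004 0 0 0 0; 1 -0.008 -0.0007 0 0 0 0; 1 -0.008 -0.0007 0 0 0 0; 1 -0.008 -0.0007 0 0 0 0; 1 -0.008 -0.0007 0 0 0 0")

```text
clock: 20.25
position: [0.5493, 0.0344, 0.0248]
ee_rot: [3.139, 0.116, -0.0]
force: [1.1, -2.0, -0.4]
width: 0.192
```

```bash
python3 st.py
```

```text
xc,yc -0.11269856939402864 0.04061195814416069 z 0.02483452343848126 yaw 4.215583618820784 F xc,yc,z -2.119022859366403 -0.9168532724176007 -0.3810198867793906 T [-0.65121695 -0.33107292 -0.20665864] 20.25
```

>>> jog_arm(commands="1 -0.006 -0.0006 0 0 0 0; 1 -0.006 -0.0006 0 0 0 0; 1 -0.006 -0.0006 0 0 0 0; 1 -0.004 -0.0004 0 0 0 0; 1 0 0 0 0 0 0")

```text
clock: 20.75
position: [0.5427, 0.0338, 0.0248]
ee_rot: [-3.139, -0.116, 0.0]
force: [0.3, -0.1, -1.7]
width: 0.19
```

```bash
python3 st.py
```

```text
xc,yc -0.11268217867799976 0.04722590089595271 z 0.024822302965005684 yaw -355.7855338192264 F xc,yc,z -0.115912641323958 -0.28755524301702096 -1.6975657751421445 T [-0.38179639  0.00385003  0.01610821] 20.75
```

No resistance at the end of the sweep, so the spacer wasn't jammed ahead of the toe and should be behind it. Now I drag it out along carrier -x.

>>> jog_arm(commands="1 0.0006 -0.0066 0 0 0 0; 1 0.0012 -0.0133 0 0 0 0; 1 0.0017 -0.02 0 0 0 0; 1 0.0017 -0.02 0 0 0 0; 1 0.0017 -0.02 0 0 0 0")

```text
clock: 21.25
position: [0.545, 0.009, 0.0249]
ee_rot: [3.139, 0.115, 0.0]
force: [0.0, -0.5, -1.5]
width: 0.195
```

>>> jog_arm(commands="1 0.0022 -0.0252 0 0 0 0; 1 0.0022 -0.0252 0 0 0 0; 1 0.0022 -0.0252 0 0 0 0; 1 0.0022 -0.0252 0 0 0 0; 1 0.0022 -0.0252 0 0 0 0")

```text
clock: 21.75
position: [0.5483, -0.0288, 0.0248]
ee_rot: [3.139, 0.115, 0.0]
force: [0.2, -0.0, -2.4]
width: 0.195
```

>>> jog_arm(commands="1 0.0022 -0.0252 0 0 0 0; 1 0.0022 -0.0252 0 0 0 0; 1 0.0022 -0.0252 0 0 0 0; 1 0.0022 -0.0252 0 0 0 0; 1 0.0022 -0.0252 0 0 0 0")

```text
clock: 22.25
position: [0.5516, -0.0664, 0.0248]
ee_rot: [-3.139, -0.116, -0.0]
force: [0.9, 0.2, -2.4]
width: 0.193
```

>>> jog_arm(commands="1 0.0022 -0.0252 0 0 0 0; 1 0.0022 -0.0252 0 0 0 0; 1 0.0022 -0.0252 0 0 0 0; 1 0.0017 -0.02 0 0 0 0; 1 0.0012 -0.0133 0 0 0 0")

```text
clock: 22.75
position: [0.5544, -0.0993, 0.0249]
ee_rot: [3.139, 0.115, 0.0]
force: [0.1, 0.1, -0.7]
width: 0.192
```

```bash
python3 st.py; python3 -c "
from h import *
g=grab('top');save(g,'t4.png',(240,160,380,280),5)
a=np.array(g['pixels'])
g=grab('side');save(g,'s4.png',(280,180,420,290),5)
a=cv2.imread('pics/t4.png');b=cv2.imread('pics/s4.png');cv2.imwrite('pics/c4.png',cv2.resize(np.vstack([a,b]),(420,600),interpolation=cv2.INTER_AREA) if 0 else np.hstack([cv2.resize(a,(400,343)),cv2.resize(b,(400,343))]))"
```

```text
xc,yc -0.24628713307303365 0.047107307748688945 z 0.024851033008768838 yaw 4.19051852756109 F xc,yc,z 0.11435397137853044 -0.14635121047849775 -0.7060280728322298 T [-0.09406911  0.04513831 -0.02672282] 22.75
```

View pics/c4.png

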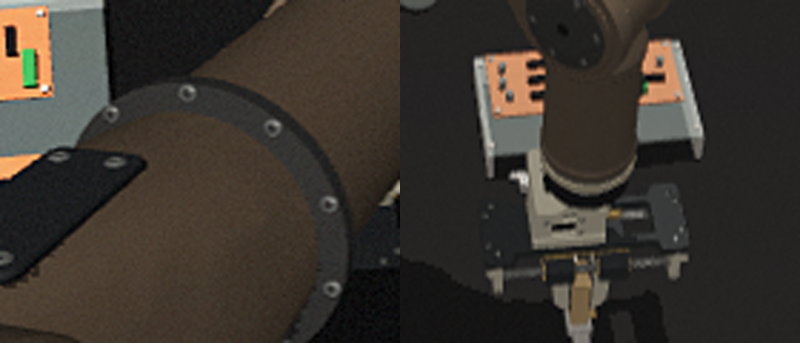

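>>> jog_arm(commands="1 0.0017 -0.02 0 0 0 0; 1 0.0017 -0.02 0 0 0 0; 1 0.0017 -0.02 0 0 0 0; 1 0.0012 -0.0133 0 0 0 0; 1 0.0006 -0.0066 0 0 0 0")

```text
clock: 23.35
position: [0.5565, -0.1232, 0.0249]
ee_rot: [3.139, 0.114, 0.0]
force: [-0.5, 0.4, -0.6]
width: 0.191
```

>>> jog_arm(commands="1 0 0 0 0 0 0; 1 0 0 -0.003 0 0 0; 1 0 0 -0.003 0 0 0; 1 0 0 -0.002 0 0 0; 1 0 0 0 0 0 0")

```text
clock: 23.85
position: [0.5565, -0.1221, 0.0226]
ee_rot: [-3.139, -0.116, -0.0]
force: [-1.4, 1.5, 3.5]
width: 0.192
```

```bash
python3 st.py; python3 -c "
from h import *
g=grab('side');save(g,'s5.png',(320,205,400,275),8)"
```

```text
xc,yc -0.2692388764781651 0.047076673456621636 z 0.022637656146040658 yaw -355.7694118004275 F xc,yc,z 1.6356421568128057 1.273738149347678 3.482244312811354 T [ 0.06923761  0.36939085 -0.02171668] 23.85
```

View pics/s5.png

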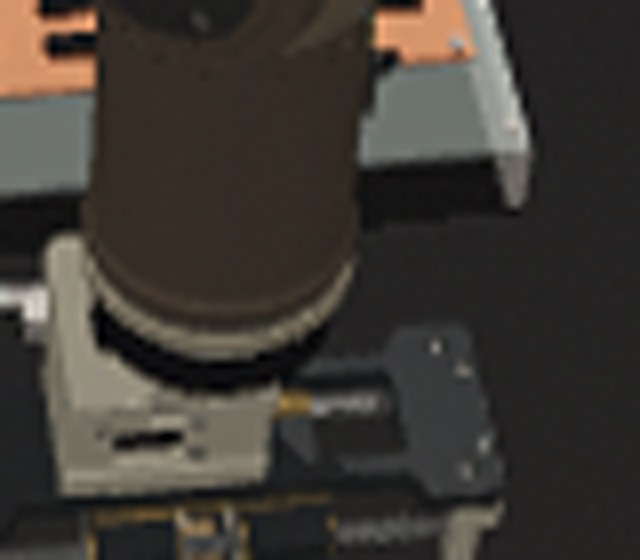

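The rake is down on the bench (upward reaction of about 5 N). Releasing and rising clear.

>>> jog_arm(commands="-1 0 0 0 0 0 0; -1 0 0 0 0 0 0; -1 0 0 0 0 0 0; -1 0 0 0 0 0 0; -1 0 0 0 0 0 0")

```text
clock: 24.4
position: [0.5565, -0.1225, 0.0224]
ee_rot: [3.139, 0.116, 0.0]
force: [-0.6, 0.3, 0.7]
width: 0.578
```

>>> jog_arm(commands="-1 0 0 0 0 0 0; -1 0 0 0.03 0 0 0; -1 0 0 0.08 0 0 0; -1 0 0 0.12 0 0 0; -1 0 0 0.12 0 0 0")

```text
clock: 24.9
position: [0.556, -0.1226, 0.1289]
ee_rot: [3.139, 0.115, -0.001]
force: [0.8, 0.0, 0.5]
width: 0.985
```

>>> jog_arm(commands="-1 0 0 0.12 0 0 0; -1 0 0 0.12 0 0 0; -1 0 -0.13 0.05 0 0 0; -1 0 -0.13 0 0 0 0; -1 0 -0.13 0 0 0 0")

```text
clock: 25.4
position: [0.5568, -0.2405, 0.2161]
ee_rot: [3.139, 0.118, 0.003]
force: [1.6, -1.0, -0.9]
width: 1.001
```

>>> jog_arm(commands="-1 0 -0.13 0 0 0 0; -1 0 -0.1 0 0 0 0; -1 0 0 0 0 0 0; -1 0 0 0 0 0 0; -1 0 0 0 0 0 0")

```text
clock: 25.9
position: [0.5568, -0.3071, 0.2145]
ee_rot: [-3.139, -0.117, -0.0]
force: [0.2, 0.1, 0.2]
width: 0.996
```

```bash
python3 st.py; python3 -c "
from h import *
t=grab('top');save(t,'t6.png',(210,150,400,310),4.2)
a=np.zeros((600,800,3),np.uint8)
s=grab('side');save(s,'s6.png',(290,170,420,290),4)
b=cv2.imread('pics/s6.png');t4=cv2.imread('pics/t6.png');t4=cv2.resize(t4,(400,337));b=cv2.resize(b,(400,369))
a[:337,:400]=t4;a[:369,400:]=b;cv2.imwrite('pics/c6.png',a[:370])"
```

```text
xc,yc -0.45357708379093664 0.06286112957163321 z 0.21454308221354762 yaw -355.7146295009825 F xc,yc,z 0.03753804942681422 -0.16762766816956956 0.21205442144355272 T [-0.05412774  0.00913955  0.03978396] 25.9
```

View pics/c6.png

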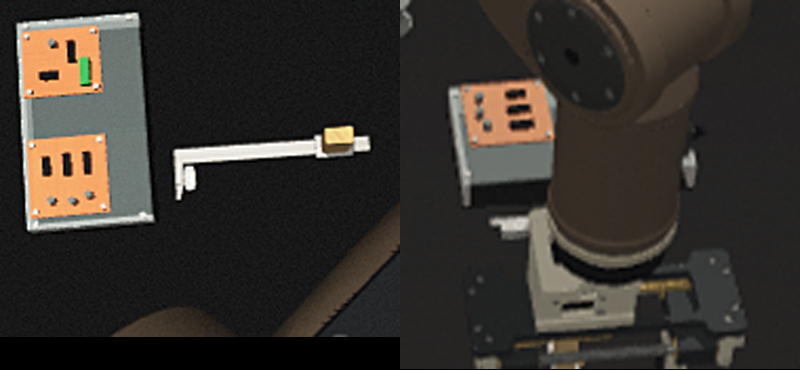

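The top view shows the spacer at about (300,234), in the corner of bar and foot and clear of the carrier. The rake lies flat. A quick numeric check, then hand in.

```bash
python3 - <<'E'
from h import *
t=dict(np.load('pics/_top.npz'));a=np.radians(95);e=np.array([np.cos(a),np.sin(a)]);n=np.array([-e[1],e[0]]);O=np.array([.5799,.1502])
def w(u,v):
    o,d=ray(t,u,v); return o+d*t['z_map'][int(round(v)),int(round(u))]
for nm,q in dict(spacer=(300,234.5),sp_up=(300,231),sp_dn=(300,238),grip=(371,215.5),bar=(330,222),foot=(295,236)).items():
    X=w(*q); print(nm,'xc,yc',((X[:2]-O)@e).round(4),((X[:2]-O)@n).round(4),'z',X[2].round(4))
E
python3 - <<'E'
import sys;sys.path.insert(0,'.')
from cell import arm
print(arm.sign_off())
E
```

```text
spacer xc,yc -0.1085 0.0712 z 0.0121
sp_up xc,yc -0.1092 0.0631 z 0.0128
sp_dn xc,yc -0.1078 0.0794 z 0.0123
grip xc,yc -0.2705 0.0511 z 0.0673
bar xc,yc -0.1806 0.047 z 0.0073
foot xc,yc -0.0966 0.0735 z 0.0109
the job is handed in; nothing more can be done
None
```

The spacer is out from under the carrier and the job is handed in; no verdict was reported. I took the steel rake by its wooden grip, felt for the back wall and swept the foot along it. Then I dragged the spacer out through the open side, set the rake down and backed the arm away.

**Last checks from the final top view (carrier frame):**
- **Spacer:** x ≈ -0.108 m against the -0.081 m limit. Its top sits about 12 mm up, so it lies flat.
- **Rake:** x ≈ -0.27 m against the -0.243 m limit. The bar top is about 7 mm up. The foot read about 11 mm where about 6 mm was expected, probably a mixed pixel next to the spacer. I did not resolve it.
- **Robot:** the gripper is about 0.2 m up and touching nothing. The clock read about 26 s of the 61 s allowed.

**Wall force:** it stayed at about 1–6 N for most of the sweep but touched about 8 N once. I backed off straight away. Force was only read at the end of each half-second move, so short peaks between readings are unknown.

**Not measured:** I did not re-measure the other objects, but the arm's path stayed clear of them.

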